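# Hold a stopper over the open tube with tongs

## Task

Take the spring tongs out of their grey stand and use them, never the gripper's own fingers, to lift the pink stopper out of the small white block. Carry it over the long rack of purple-capped tubes without touching that rack, and stop with the stopper upright, plug down, centred about a centimetre above the mouth of the one open tube and not touching it, so that the tube can be checked before it is closed. Finish while still holding it there in the tongs; leave the open tube, the black stopper, the two blue-capped tubes and the pen where they are.

Things in the scene. Friction and masses are not known exactly. Their poses are not given: they have to be found in the camera images.
- stand: Grey open-topped box fixed to the table, 28 x 64 mm outside, 50 mm high, walls 4 mm, floor 4 mm thick (inside 20 x 56 mm); the tongs stand in it upright. Origin: centre of its underside; z up; y along its long side.
- tongs: Spring tongs, 118 mm tall, about 90 g, loose, upright in the stand, tips down. Two parallel jaws face each other along y: a steel shank 14 mm wide (x), 5 mm thick, z = 0 to 62 mm, whose flat inner face grips; above it a blue grip plate. Open: 38 mm between the shanks, 48 mm over them. Origin: at tip height, midway between the open jaws; it belongs to the +y jaw. z from tips to grips.
- tongs_grip (a point): Where to take the tongs: 88 mm above the tips, midway between the blue grip plates when open (moves with the +y jaw). The plates are flat, 26 mm wide (x), 7 mm thick, z = 62 to 118 mm of the tongs, 50 mm over their outsides when open: grip from above, fingers closing along the tongs' y. Axes as the tongs.
- jaw (a joint): Squeeze of the tongs: 0 m open to 0.022 m. The -y jaw slides, staying parallel: tip gap = 38 mm - jaw, width over the plates = 50 mm - jaw; the middle of the tips is at y = +jaw/2 from the tongs' origin. The spring pushes open with 7 N at 0, 12 N at 0.014 (head of the stopper gripped). Squeezed 3 mm they can be carried; a 40 N grip holds the stopper well.
- tray: White block fixed to the table, 64 x 124 mm, 30 mm high, with two holes of 20 mm diameter, 20 mm deep, at y = -30 and +30 mm. One holds the pink stopper, the other the black one. Origin: centre of its underside; z up; y along its long side.
- stopper: Pink stopper, loose, about 14 g (varies), 24 mm high: a round head 24 mm diameter and 12 mm high on a tapered plug 12 mm long, 17 mm diameter at the head and 11 mm at the foot. It sits plug down in a hole of the white block, its head resting on the block's top. Origin: centre of the plug's foot; z up through the head (head from z = 12 to 24 mm).
- black_stopper: Black stopper, same shape and origin, in the other hole of the block. To be left alone.
- tube_rack: Long white foam rack fixed to the table, 300 (x) x 80 (y) mm, full of purple-capped tubes, 106 mm high over the caps. It stands between the white block and the open tube. Origin: centre of its underside; z up; x along its long side.
- rack: White block fixed to the table, 165 (x) x 70 (y) mm, 45 mm high, three holes 55 mm apart along x, each with a tube: one open, two blue-capped. Origin: centre of its underside; z up.
- open_tube: Open glass tube without a cap, loose in a hole of the rack, upright: 25 mm outside, 20 mm inside diameter, 80 mm long; its mouth is 90 mm above the table. Origin: centre of its underside.
- tube_mouth (a point): Centre of the open tube's mouth, at the height of its rim; z up.
- blue_tube_a: Blue-capped tube, loose, upright in the rack, 27 mm diameter at the cap, 95 mm long; its top is 105 mm above the table. Origin: centre of its underside. To be left alone.
- blue_tube_b: Second blue-capped tube, the same as the first. To be left alone.
- pen: Marker pen with a green cap lying on the table, 130 mm long (along its y), 14 mm thick, loose. Origin: centre of its underside. To be left alone.
Not all that is in view belongs to the job. There is more than one size of the tongs; the one meant has the size given above.

How it is judged:
By the outcome, as a careful person would: the job done as asked, in the order asked, and still so for the second after the job is handed in, while the arm keeps its last pose, push and grip.
It also fails if it takes over 54 s, if anything falls off the work surface, if the arm or the gripper's body presses on something with over 40 N, if the wrist force passes 120 N, or if a joint passes its speed limit or range.

## Robot

A 7-joint arm with a two-finger parallel gripper is mounted at the origin on the work surface. World frame = base frame: x ahead of the robot, y to its left, z up, the work surface at z = 0. Lengths are in m, angles in rad, forces in N, time in s.
With the tool pointing down it reaches from about 0.4 to 0.85 m from the base axis. Payload 4.5 kg.
Tool frame: the origin (TCP) lies at the very end of the fingers, on their centre line; the grasp point (between the pads) lies 19 mm behind it (grip_point_offset is the distance from the TCP to the grasp point, in m); z points along the fingers, y is the line along which they close (so a half turn about z gives the same grasp; the last joint's range is limited). The gripper opens to 88 mm and grips with 3 to 60 N. Pads are 18 mm wide; open, the fingers measure 123 mm over their backs; the gripper's body (75 mm by 187 mm) begins 45 mm behind the grasp point.
Start: joints at [1.256, 0.689, -0.195, 1.565, 0.157, 0.902, -0.215], TCP at [0.214, -0.587, 0.239] pointing down, gripper open.
Joint ranges: [-3.01, 3.01], [-0.46, 2.08], [-1.47, 1.51], [0.13, 2.56], [-1, 4.14], [0.04, 2.09], [-2.66, 2.66]. Speed limits (rad/s): [2.57, 2.57, 3.14, 3.14, 3.14, 3.14, 3.14].

## Interface

Orientations are given as a rotation vector (axis times angle).
In Python, from workcell import * gives the robot as it stands.
- The arm moves only by the tool arm_command, never from a script. Its argument "increments" is a list of rows, each a list of 2 entries, a list of its own where there are three numbers: the shift along the world's x, y, z each as a share of 150 mm, from -1 to 1, then the turn, a rotation vector about the world's x, y, z each as a share of pi/2 rad, from -1 to 1. In form: [[[dx, dy, dz], [wx, wy, wz]], ...]. A call has 1 to 12 rows; each row is the pose to reach, as a shift and turn from the pose commanded when the call began; what a row does not reach only later rows make up. A row lasts 1/10 s, in which the tool goes at most 50 mm and 8.59 degrees, less where a joint would pass 70% of its speed; a pose out of reach is approached as far as the arm can. A call with a number of a shift or a turn outside -1 to 1 is refused whole. A call with a gripper value outside its range is refused whole. "claw" is the closure, from 0 (fully open) to 1 (shut), set as the call begins (left out, the last holds). The fingers move at their own pace and stop on an object; the grip force is fixed at half the most. Time passes only in rows, so rows that repeat a pose let the fingers close. It gives the time, the measured TCP pose, the force, the opening and the grip force at its end, in the units of the state.
- sense(): the state, without advancing time (a new reading comes with each control period).
- get_image(name): name is "side" or "top"; returns the picture (384x512x3 uint8, blue, green, red); there is no depth.
- camera_params(name): a dict with "fovy" (degrees; the focal length in pixels is half the picture's height over the tangent of half this angle, whatever the lens; pixels are square), "cx", "cy" (the principal point, pixels), "cam_to_world" (4x4, takes a point from camera to world coordinates). Camera axes: x right, y down, z forward; pixel columns grow to the right and rows downward; lengths in m; the calibration is good to about 2 mm. A picture is of the moment at which its call begins. camera_params takes no time and is no camera call.
- sign_off(): hands the job in; it is judged then, once.
The state is a dict: "time_s": time; "joints": joint angles; "qd": joint speeds; "tau": joint torques, N m; "tcp_pos": TCP position; "ee_rot": TCP orientation; "wrist_force": force on the tool from outside, world axes, zero at the start; "moment": the same for the moment, N m; "opening": finger opening in m; "finger_force": force on a finger pad.
Only numpy, scipy, OpenCV 4.12 (cv2) and the standard library are available. Lean on these libraries where they do the work, as an engineer would, in place of code of your own. Each camera call takes 0.05 s, during which the arm holds its last target. There are 200 camera calls.

## Working session

There is one attempt and no reset: what is moved stays moved. The work goes in short steps, Python scripts to look and compute and a tool call to move; the robot and the scene stay as the last step left them, time stands still between calls to the robot, and variables do not carry over. Pictures are saved under pics/ and viewed, at most 10 in all, crops included, and the job is handed in when it is done.

Besides the shell and the picture viewer there is one more tool, called by a JSON object that holds its "op" and its "data", one argument or row to a line. arm_command: Moves the arm, as the interface text tells. Shift numbers are shares of 150 mm and turn numbers shares of pi/2 rad, none past 1 either way. Its arguments: {"type":"object","properties":{"increments":{"type":"array"},"claw":{"type":"number"}},"required":["increments"]}

```bash
mkdir -p pics
python3 - <<'E'
from workcell import *
import cv2
for n in("side","top"):
    im=get_image(n); cv2.imwrite(f"pics/{n}0.png",im); p=camera_params(n); print(n,p["fovy"],p["cx"],p["cy"],p["cam_to_world"], {k:v for k,v in p.items() if k not in("fovy","cx","cy","cam_to_world")})
    cv2.imwrite(f"pics/{n}0b.png",cv2.resize(im,(800,600),interpolation=cv2.INTER_CUBIC))
print(sense())
E
```

```text
side 52.18820043595761 256.4725208008619 190.47466668735566 [[ 0.94826679 -0.24353397  0.20366959  0.38889212]
 [-0.3174715  -0.73022458  0.60496604 -0.50808595]
 [ 0.00139475 -0.63832849 -0.76976281  0.72733555]
 [ 0.          0.          0.          1.        ]] {}
top 53.016021738037296 263.2534430656273 191.25923863991775 [[ 0.02464128 -0.99464943  0.10032603  0.47157582]
 [-0.99910132 -0.02104024  0.0367948  -0.02857231]
 [-0.03448704 -0.10114254 -0.99427402  0.93592834]
 [ 0.          0.          0.          1.        ]] {}
{'time_s': 0.1, 'joints': array([ 1.25579151,  0.68988019, -0.1944739 ,  1.56617833,  0.15727806,
        0.90253427, -0.21507327]), 'qd': array([ 0.00066057, -0.00165238,  0.00139643, -0.00299403,  0.00084075,
        0.00227333,  0.00186774]), 'tau': array([-4.20037381e-03, -5.28500605e+01, -1.27200220e+00, -1.53836954e+01,
       -5.26001269e-02,  1.99842099e-03,  5.04515333e-05]), 'tcp_pos': array([ 0.21336205, -0.58687257,  0.23801795]), 'ee_rot': array([-3.09238510e+00, -5.44928439e-01,  6.46461928e-04]), 'wrist_force': array([-0.15058138, -0.61220321,  0.02074476]), 'moment': array([-0.0531104 , -0.00205924, -0.01835039]), 'finger_force': 0.0, 'opening': 0.08816690620800674}
```

View pics/top0b.png

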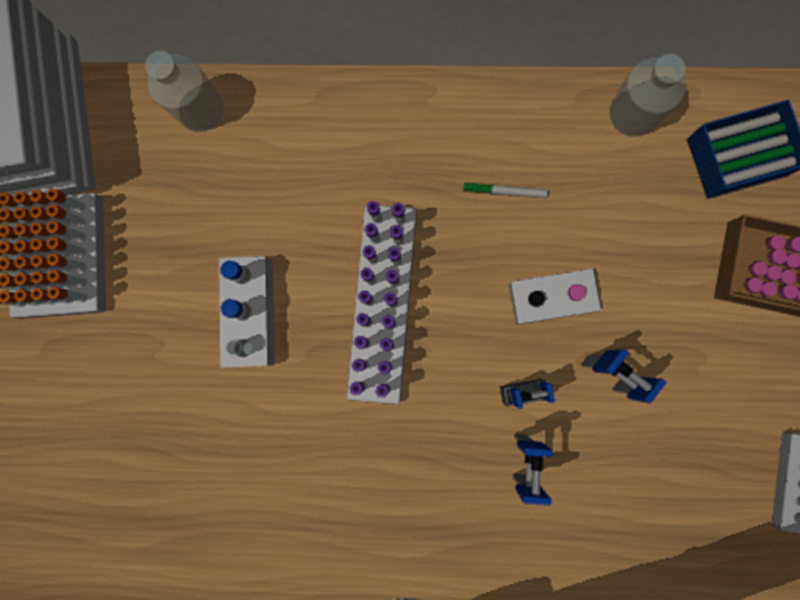

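View pics/side0b.png

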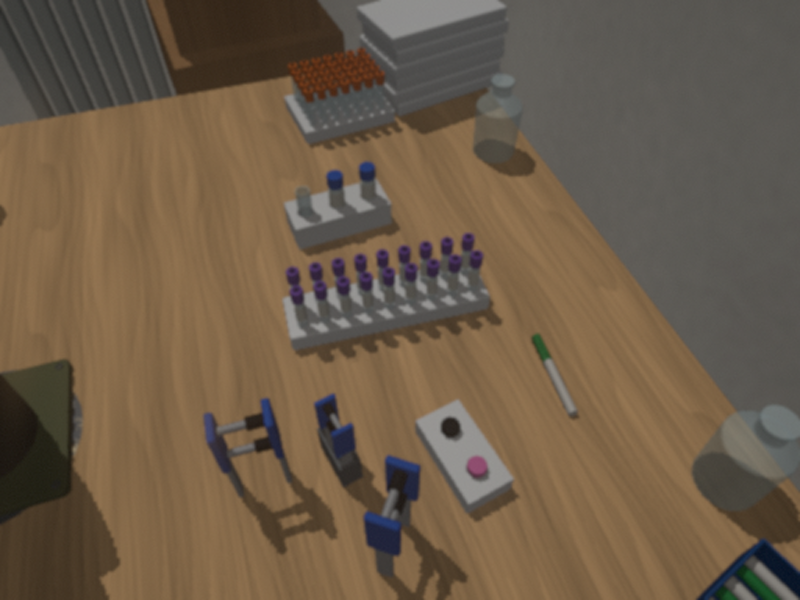

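The top view shows the tongs in the stand at about (528,393), the tray at (555,296) with pink at (577,293) and black at (537,298), the tube rack at (382,302), and the open tube at (240,347). The side view confirms that the tongs in the grey box are at (335,430). The other two tongs stand free. Next I'll enlarge these areas.

Run:
```python
import cv2,numpy as np
t=cv2.imread("pics/top0.png");s=cv2.imread("pics/side0.png")
def crop(im,x,y,w,h,k,step=10):
    o=cv2.resize(im[y:y+h,x:x+w],None,fx=k,fy=k,interpolation=cv2.INTER_CUBIC)
    for c in range(-(-x//step)*step,x+w,step):
        cv2.line(o,((c-x)*k+k//2,0),((c-x)*k+k//2,4),(0,255,255),1); cv2.putText(o,str(c),((c-x)*k+k//2-10,14),0,.35,(0,255,255),1)
    for r in range(-(-y//step)*step,y+h,step):
        cv2.line(o,(0,(r-y)*k+k//2),(4,(r-y)*k+k//2),(0,255,255),1); cv2.putText(o,str(r),(5,(r-y)*k+k//2+4),0,.35,(0,255,255),1)
    return o
a=crop(t,315,165,80,100,6)
b=crop(t,135,160,50,80,6)
o=np.zeros((600,800,3),np.uint8);o[:600,:480]=a;o[:480,490:790]=b
cv2.imwrite("pics/tc.png",o)
a=crop(s,190,245,145,100,5)  # 725x500
cv2.imwrite("pics/sc.png",a)
cv2.imwrite("pics/sr.png",crop(s,175,95,150,130,5)[:600])
```

```text
(no output)
```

View pics/tc.png

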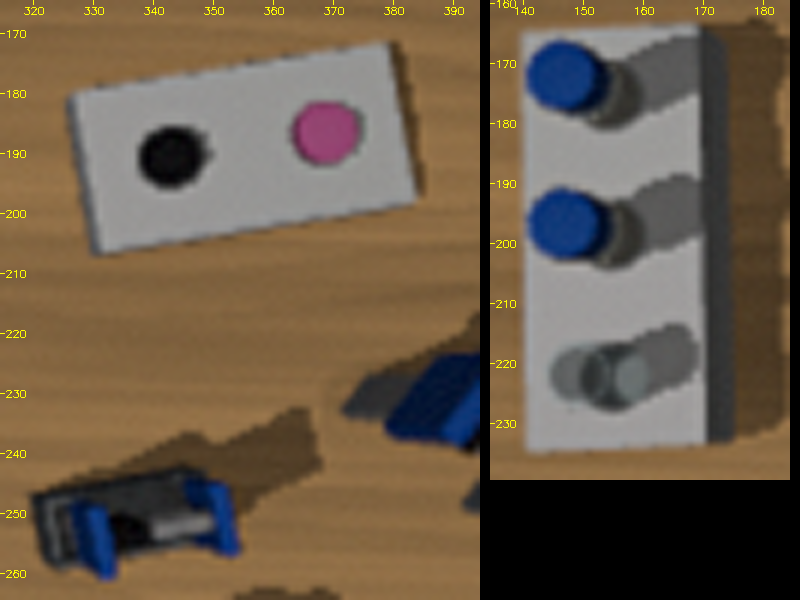

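View pics/sc.png

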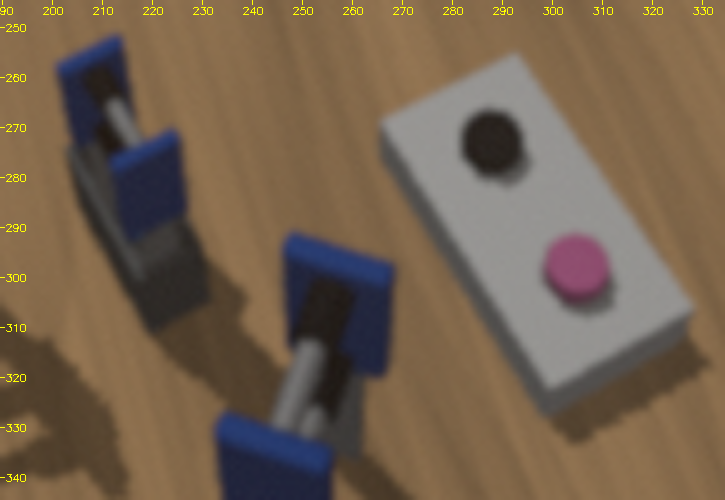

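View pics/sr.png

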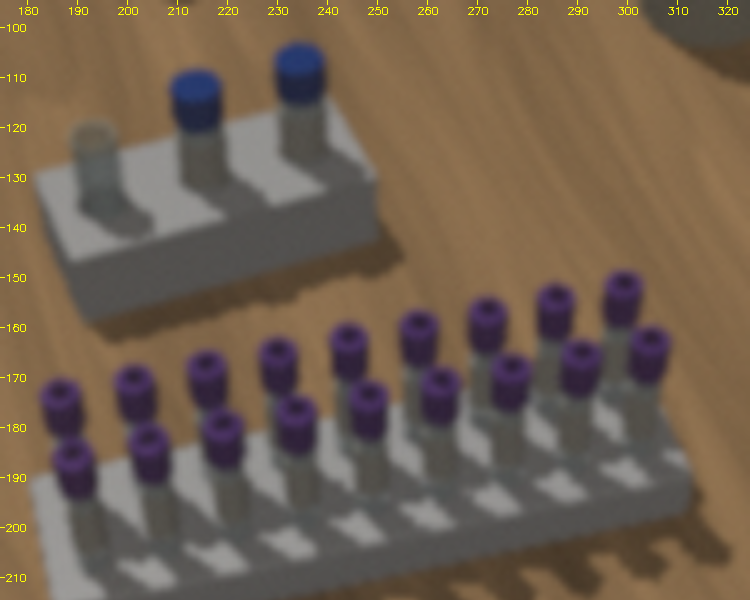

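Crop positions read: the stand's plate tops are at top-view (331.5,254.7) and (352.4,251.3), and at side-view (207.7,255.7) and (218.7,274.3). Pink is at (369,186.6) / (305,297.6). The open mouth is at (150,221.8) / (194,121.3). Now I'll triangulate them.

```bash
cat > h.py <<'E'
import numpy as np
from workcell import *
P={n:camera_params(n) for n in("side","top")}
def ray(n,uv):
    p=P[n];f=192/np.tan(np.radians(p["fovy"]/2));M=p["cam_to_world"]
    d=M[:3,:3]@np.array([(uv[0]-p["cx"])/f,(uv[1]-p["cy"])/f,1]);return M[:3,3],d/np.linalg.norm(d)
def tri(top,side):
    (a,u),(b,v)=ray("top",top),ray("side",side)
    A=np.stack([u,-v],1);t=np.linalg.lstsq(A,b-a,rcond=None)[0]
    p,q=a+u*t[0],b+v*t[1];return (p+q)/2,np.linalg.norm(p-q)
def atz(n,uv,z):
    a,u=ray(n,uv);return a+u*(z-a[2])/u[2]
E
python3 - <<'E'
from h import *
np.set_printoptions(precision=4,suppress=True)
T=lambda x,y:(315+(x+.5)/6-.5,165+(y+.5)/6-.5)
B=lambda x,y:(135+(x-489.5)/6-.5,160+(y+.5)/6-.5)
S=lambda x,y:(190+(x+.5)/5-.5,245+(y+.5)/5-.5)
R=lambda x,y:(175+(x+.5)/5-.5,95+(y+.5)/5-.5)
V=lambda x,y:(x*.64,y*.64)
pts=dict(plateL=(T(101,540),S(90,55)),plateR=(T(226,519),S(145,148)),
pink=(T(326,132),S(577,265)),black=(T(172,157),S(491,138)),
t1=(T(70,95),S(380,122)),t2=(T(390,42),S(692,310)),t3=(T(418,200),S(547,390)),t0=(T(70,95),S(517,53)),t97=(T(97,255),S(380,122)),
mouth=(B(583,373),R(97,135)),capb=(B(567,78),R(301,58)),capa=(B(569,223),R(197,84)),
distA=(V(616,357),S(340,252)),distB=(V(648,392),S(274,433)), dist2a=(V(535,447),V(268,405)),dist2b=(V(534,496),V(212,418)),
pur_nr=(V(358,387),V(292,273)),pur_nl=(V(382,390),V(297,293)),pur_fr=(V(398,210),V(477,258)))
for k,(a,b) in pts.items():
    p,r=tri(a,b);print(k,p,round(r*1e3,1))
for k,z in(("plateL",.122),("plateR",.122),("pink",.042),("black",.042),("mouth",.09),("capa",.105),("capb",.105)):
    print(k,atz("top",pts[k][0],z),atz("side",pts[k][1],z))
E
```

```text
plateL [ 0.4222 -0.1439  0.1171] 3.9
plateR [ 0.4309 -0.1867  0.1195] 3.5
pink [ 0.5767 -0.2407  0.0372] 3.5
black [ 0.5656 -0.1815  0.0369] 3.7
t1 [ 0.5642 -0.1432 -0.0001] 63.0
t2 [ 0.6132 -0.2675  0.0288] 4.7
t3 [ 0.5509 -0.2782  0.0281] 5.3
t0 [ 0.5916 -0.1435  0.0257] 1.6
t97 [ 0.5285 -0.1547  0.0243] 2.0
mouth [0.4826 0.2523 0.089 ] 2.4
capb [0.5904 0.259  0.1047] 2.2
capa [0.5363 0.2553 0.1049] 3.5
distA [ 0.4778 -0.2612  0.1593] 6.9
distB [ 0.4385 -0.3045  0.1509] 1.3
dist2a [ 0.3634 -0.1593  0.1627] 6.0
dist2b [ 0.3053 -0.1579  0.1659] 3.9
pur_nr [0.4294 0.0734 0.1001] 5.1
pur_nl [0.4273 0.0403 0.0954] 2.6
pur_fr [0.6833 0.025  0.0936] 1.3
plateL [ 0.4244 -0.1435  0.122 ] [ 0.42   -0.1465  0.122 ]
plateR [ 0.4328 -0.1864  0.122 ] [ 0.429  -0.1877  0.122 ]
pink [ 0.5778 -0.2401  0.042 ] [ 0.5737 -0.2423  0.042 ]
black [ 0.5669 -0.1811  0.042 ] [ 0.5625 -0.1836  0.042 ]
mouth [0.4838 0.2518 0.09  ] [0.4813 0.2513 0.09  ]
capa [0.538 0.255 0.105] [0.5345 0.2555 0.105 ]
capb [0.5914 0.2587 0.105 ] [0.5892 0.2587 0.105 ]
```

The heights agree with the text: mouth 0.089, caps 0.105, plates about 0.118, pink about 0.037. The tongs are at about (0.4265,-0.166) with yaw 11°, pink at (0.5757,-0.241) and the mouth at (0.4825,0.252). A bigger pair of tongs (top about 0.16 m) stands where the gripper's body would reach, so I'll grip the plates high, with the TCP at about 0.098.

{"op": "arm_command", "data": {
  "increments": [
    [[0.2, 0.4, 0.05], [0, 0, -0.03]],
    [[0.46, 0.94, 0.05], [0, 0, -0.1]],
    [[0.46, 0.94, 0.05], [0, 0, -0.1]],
    [[0.46, 0.94, 0.05], [0, 0, -0.1]],
    [[0.46, 0.94, 0.05], [0, 0, -0.1]],
    [[0.46, 0.94, 0.05], [0, 0, -0.1]]
  ],
  "claw": 0
}}

```text
time_s: 0.7
tcp_pos: [0.2818, -0.4477, 0.2462]
ee_rot: [3.126, 0.298, -0.001]
wrist_force: [-0.2, 0.2, -0.4]
opening: 0.0877
finger_force: 0.0
```

{"op": "arm_command", "data": {
  "increments": [
    [[0.3, 0.5, 0], [0, 0, 0]],
    [[0.46, 0.94, 0], [0, 0, 0]],
    [[0.46, 0.94, 0], [0, 0, 0]],
    [[0.46, 0.94, 0], [0, 0, 0]],
    [[0.46, 0.94, 0], [0, 0, 0]]
  ]
}}

```text
time_s: 1.2
tcp_pos: [0.3521, -0.3057, 0.2462]
ee_rot: [3.126, 0.303, 0.0]
wrist_force: [0.5, 0.5, 0.4]
opening: 0.088
finger_force: 0.0
```

{"op": "arm_command", "data": {
  "increments": [
    [[0.3, 0.5, 0], [0, 0, 0]],
    [[0.46, 0.94, 0], [0, 0, 0]],
    [[0.46, 0.94, 0], [0, 0, 0]],
    [[0.46, 0.94, 0], [0, 0, 0]],
    [[0.46, 0.94, 0], [0, 0, 0]],
    [[0.46, 0.94, 0], [0, 0, 0]]
  ]
}}

```text
time_s: 1.8
tcp_pos: [0.4199, -0.1676, 0.2461]
ee_rot: [3.126, 0.293, -0.001]
wrist_force: [-0.1, -0.5, -0.6]
opening: 0.0881
finger_force: 0.0
```

{"op": "arm_command", "data": {
  "increments": [
    [[0.01, 0.01, -0.3], [0, 0, 0]],
    [[0.01, 0.01, -0.6], [0, 0, 0]],
    [[0.01, 0.01, -0.7], [0, 0, 0]],
    [[0.01, 0.01, -0.7], [0, 0, 0]],
    [[0.01, 0.01, -0.7], [0, 0, 0]]
  ]
}}

```text
time_s: 2.3
tcp_pos: [0.4217, -0.1651, 0.1415]
ee_rot: [3.127, 0.295, -0.0]
wrist_force: [0.3, -0.1, 0.2]
opening: 0.088
finger_force: 0.0
```

```bash
cat >> h.py <<'E'
import cv2
def crop(im,x,y,w,h,k,step=10):
    o=cv2.resize(im[y:y+h,x:x+w],None,fx=k,fy=k,interpolation=cv2.INTER_CUBIC)
    for c in range(-(-x//step)*step,x+w,step): cv2.putText(o,str(c),((c-x)*k+k//2-10,14),0,.35,(0,255,255),1)
    for r in range(-(-y//step)*step,y+h,step): cv2.putText(o,str(r),(5,(r-y)*k+k//2+4),0,.35,(0,255,255),1)
    return o
def shot(name,tb,sb):
    a=crop(get_image("top"),*tb);b=crop(get_image("side"),*sb)
    o=np.zeros((600,800,3),np.uint8);o[:a.shape[0],:a.shape[1]]=a;o[:b.shape[0],a.shape[1]:a.shape[1]+b.shape[1]]=b
    cv2.imwrite(f"pics/{name}.png",o)
E
python3 -c "
from h import *
shot('p1',(290,200,100,150,4),(180,210,100,150,4));print(sense()['tcp_pos'])"
```

```text
[ 0.42263218 -0.16438922  0.14231302]
```

View pics/p1.png

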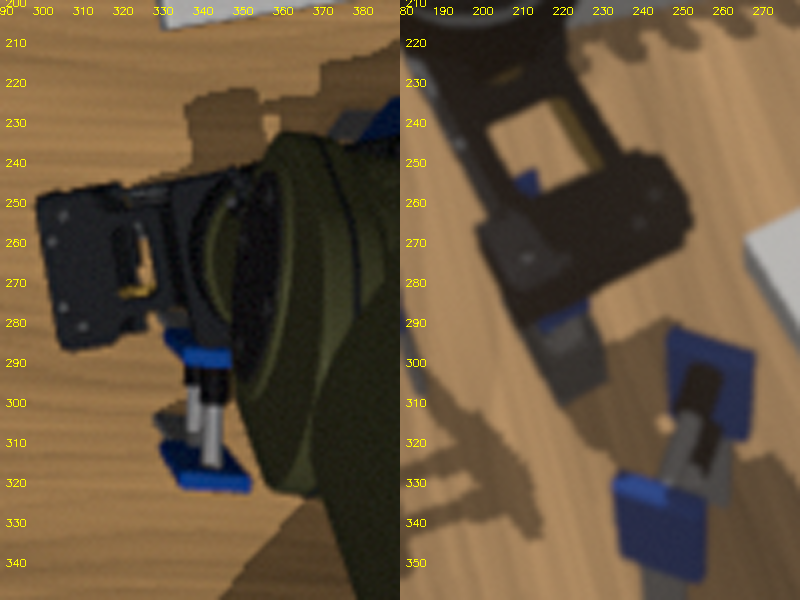

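The top view shows the gripper body over the stand at (345,255), and in the side view its end clears the big tongs (250,265 against 247,292). I'll descend while watching the wrist force.

{"op": "arm_command", "data": {
  "increments": [
    [[0, 0, -0.07], [0, 0, 0]],
    [[0, 0, -0.14], [0, 0, 0]],
    [[0, 0, -0.2], [0, 0, 0]],
    [[0, 0, -0.2], [0, 0, 0]]
  ]
}}

```text
time_s: 2.8
tcp_pos: [0.4214, -0.1625, 0.11]
ee_rot: [-3.126, -0.301, 0.004]
wrist_force: [-0.2, 0.2, -0.1]
opening: 0.0882
finger_force: 0.0
```

{"op": "arm_command", "data": {
  "increments": [
    [[0, 0, -0.04], [0, 0, 0]],
    [[0, 0, -0.08], [0, 0, 0]],
    [[0, 0, -0.08], [0, 0, 0]],
    [[0, 0, -0.08], [0, 0, 0]]
  ]
}}

```text
time_s: 3.2
tcp_pos: [0.4221, -0.1628, 0.0991]
ee_rot: [-3.127, -0.301, 0.0]
wrist_force: [-0.0, -0.1, -0.8]
opening: 0.0881
finger_force: 0.0
```

{"op": "arm_command", "data": {
  "increments": [
    [[0, 0, 0], [0, 0, 0]],
    [[0, 0, 0], [0, 0, 0]],
    [[0, 0, 0], [0, 0, 0]],
    [[0, 0, 0], [0, 0, 0]],
    [[0, 0, 0], [0, 0, 0]],
    [[0, 0, 0], [0, 0, 0]],
    [[0, 0, 0], [0, 0, 0]],
    [[0, 0, 0], [0, 0, 0]]
  ],
  "claw": 0.48
}}

```text
time_s: 4.0
tcp_pos: [0.4221, -0.1626, 0.0992]
ee_rot: [-3.127, -0.301, 0.0]
wrist_force: [0.4, 0.1, 0.4]
opening: 0.0465
finger_force: 9.1
```

{"op": "arm_command", "data": {
  "increments": [
    [[0, 0, 0.05], [0, 0, 0]],
    [[0, 0, 0.15], [0, 0, 0]],
    [[0, 0, 0.3], [0, 0, 0]],
    [[0, 0, 0.45], [0, 0, 0]],
    [[0, 0, 0.6], [0, 0, 0]],
    [[0, 0, 0.7], [0, 0, 0]],
    [[0, 0, 0.7], [0, 0, 0]],
    [[0, 0, 0.7], [0, 0, 0]]
  ]
}}

```text
time_s: 4.8
tcp_pos: [0.422, -0.1631, 0.2043]
ee_rot: [3.127, 0.3, 0.001]
wrist_force: [-0.1, -0.0, -0.7]
opening: 0.0459
finger_force: 8.5
```

{"op": "arm_command", "data": {
  "increments": [
    [[0.15, -0.08, 0], [0, 0, 0]],
    [[0.4, -0.21, 0], [0, 0, 0]],
    [[0.65, -0.34, 0], [0, 0, 0]],
    [[0.85, -0.45, 0], [0, 0, 0]],
    [[1, -0.53, 0], [0, 0, 0]],
    [[1, -0.53, 0], [0, 0, 0]],
    [[1, -0.53, -0.15], [0, 0, 0]],
    [[1, -0.53, -0.3], [0, 0, 0]],
    [[1, -0.53, -0.36], [0, 0, 0]],
    [[1, -0.53, -0.36], [0, 0, 0]],
    [[1, -0.53, -0.36], [0, 0, 0]]
  ]
}}

```text
time_s: 5.9
tcp_pos: [0.5721, -0.2423, 0.1505]
ee_rot: [3.127, 0.301, -0.0]
wrist_force: [0.8, 0.2, 0.1]
opening: 0.0458
finger_force: 8.5
```

```bash
python3 -c "
from h import *
shot('p2',(310,150,100,120,4),(240,200,100,150,4));print(sense()['tcp_pos'],sense()['opening'])"
```

```text
[ 0.57268748 -0.24256675  0.15124803] 0.0459625938345998
```

View pics/p2.png

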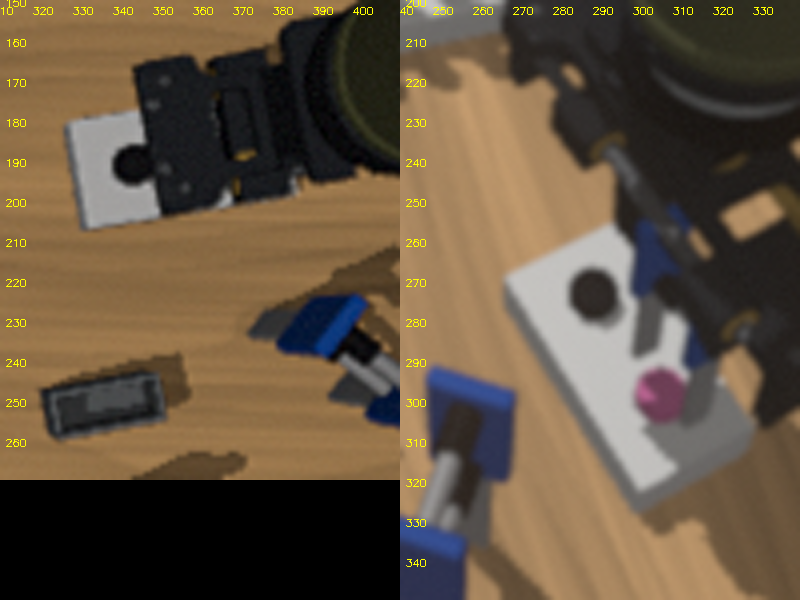

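The side view shows the tips straddling the pink stopper: left tip bottom at about (301.2,288.3), right at (314.4,306), pink at about (305,297.6). I'll compare these in world coordinates.

```bash
python3 -c "
from h import *
np.set_printoptions(precision=4,suppress=True)
S=lambda x,y:(240+(x-400+.5)/4-.5,200+(y+.5)/4-.5)
for z in(.052,.056,.060):
    l=atz('side',S(646,355),z);r=atz('side',S(698,425),z);print(z,l,r,np.linalg.norm(l-r),(l+r)/2)
print(atz('side',S(660,394),.042))
u=np.array([.98,.19]);v=np.array([.19,-.98]);
m=(l+r)[:2]/2
"
```

```text
0.052 [ 0.5713 -0.2272  0.052 ] [ 0.5803 -0.2659  0.052 ] 0.039817089249882864 [ 0.5758 -0.2465  0.052 ]
0.056 [ 0.5702 -0.2288  0.056 ] [ 0.5792 -0.2674  0.056 ] 0.039581253365987036 [ 0.5747 -0.2481  0.056 ]
0.06 [ 0.5691 -0.2305  0.06  ] [ 0.5781 -0.2688  0.06  ] 0.039345417482091256 [ 0.5736 -0.2496  0.06  ]
[ 0.5726 -0.243   0.042 ]
```

{"op": "arm_command", "data": {
  "increments": [
    [[0, 0.015, 0], [0, 0, 0]],
    [[0, 0.015, -0.04], [0, 0, 0]],
    [[0, 0.015, -0.08], [0, 0, 0]],
    [[0, 0.015, -0.12], [0, 0, 0]],
    [[0, 0.015, -0.15], [0, 0, 0]],
    [[0, 0.015, -0.15], [0, 0, 0]],
    [[0, 0.015, -0.15], [0, 0, 0]]
  ]
}}

```text
time_s: 6.7
tcp_pos: [0.5721, -0.2401, 0.1275]
ee_rot: [-3.127, -0.301, 0.0]
wrist_force: [0.6, 0.3, -0.3]
opening: 0.0453
finger_force: 8.5
```

{"op": "arm_command", "data": {
  "increments": [
    [[0, 0, 0], [0, 0, 0]],
    [[0, 0, 0], [0, 0, 0]],
    [[0, 0, 0], [0, 0, 0]],
    [[0, 0, 0], [0, 0, 0]],
    [[0, 0, 0], [0, 0, 0]],
    [[0, 0, 0], [0, 0, 0]],
    [[0, 0, 0], [0, 0, 0]]
  ],
  "claw": 1
}}

```text
time_s: 7.4
tcp_pos: [0.5723, -0.24, 0.128]
ee_rot: [3.127, 0.301, 0.001]
wrist_force: [-0.3, 1.0, 2.1]
opening: 0.0346
finger_force: 30.0
```

{"op": "arm_command", "data": {
  "increments": [
    [[0, 0, 0.04], [0, 0, 0]],
    [[0, 0, 0.12], [0, 0, 0]],
    [[0, 0, 0.24], [0, 0, 0]],
    [[0, 0, 0.36], [0, 0, 0]],
    [[0, 0, 0.48], [0, 0, 0]],
    [[0, 0, 0.6], [0, 0, 0]],
    [[0, 0, 0.7], [0, 0, 0]],
    [[0, 0, 0.7], [0, 0, 0]],
    [[0, 0, 0.7], [0, 0, 0]]
  ]
}}

```text
time_s: 8.3
tcp_pos: [0.5721, -0.2403, 0.2331]
ee_rot: [3.127, 0.3, 0.001]
wrist_force: [-0.3, 0.6, -1.3]
opening: 0.0343
finger_force: 30.0
```

```bash
python3 -c "
from h import *
b=crop(get_image('side'),255,170,110,100,7);cv2.imwrite('pics/p3.png',b[:600]);print(sense()['tcp_pos'],sense()['opening'],b.shape)"
```

```text
[ 0.57163759 -0.24007695  0.23236567] 0.03475268410745351 (700, 770, 3)
```

View pics/p3.png

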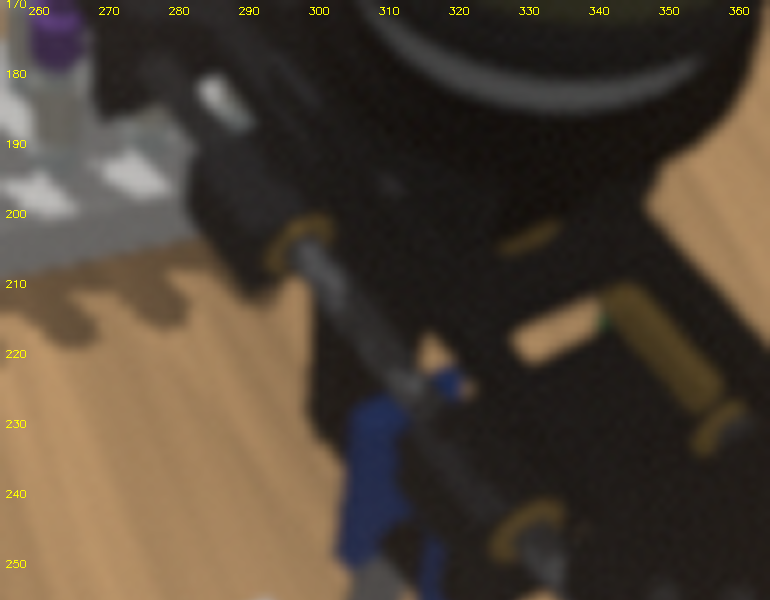

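The crop shows the plates held in the fingers at (308,240), but the tips are below the cut. I'll locate the pink with colour code instead.

```bash
cat >> h.py <<'E'
def proj(n,X):
    p=P[n];f=192/np.tan(np.radians(p["fovy"]/2));M=p["cam_to_world"]
    c=M[:3,:3].T@(np.array(X)-M[:3,3]);return np.array([p["cx"]+f*c[0]/c[2],p["cy"]+f*c[1]/c[2]])
def pink(im,x0=0):
    h=cv2.cvtColor(im,cv2.COLOR_BGR2HSV);m=cv2.inRange(h,(145,90,40),(178,255,255));m[:,:x0]=0
    n,l,s,c=cv2.connectedComponentsWithStats(m);return [(s[i].tolist(),c[i].round(1).tolist()) for i in range(1,n) if s[i,4]>15]
E
python3 -c "
from h import *
im=get_image('side');print(pink(im),pink(cv2.imread('pics/side0.png')))
print(proj('side',(.5757,-.24,.1465)),proj('side',(.5757,-.24,.1345)),proj('side',(.5757,-.24,.1225)))
print(sense()['wrist_force'])"
```

```text
[([305, 266, 9, 13, 87], [309.4, 271.6])] [([300, 293, 11, 12, 113], [305.0, 298.4])]
[311.71724521 268.90332537] [310.93002806 272.37348969] [310.16465391 275.74736695]
[-0.26109278 -0.37679907 -1.39255446]
```

The stopper is held: its blob rose with the tongs to (309,272). Now I'll raise it and carry it over the rack.

{"op": "arm_command", "data": {
  "increments": [
    [[0, 0, 0.1], [0, 0, 0]],
    [[0, 0, 0.25], [0, 0, 0]],
    [[0, 0, 0.35], [0, 0, 0]],
    [[-0.02, 0.1, 0.35], [0, 0, 0]],
    [[-0.06, 0.3, 0.35], [0, 0, 0]],
    [[-0.1, 0.5, 0.35], [0, 0, 0]],
    [[-0.15, 0.75, 0.35], [0, 0, 0]],
    [[-0.2, 1, 0.35], [0, 0, 0]]
  ]
}}

```text
time_s: 9.2
tcp_pos: [0.5403, -0.0876, 0.2836]
ee_rot: [-3.126, -0.301, 0.005]
wrist_force: [0.7, 0.3, -0.9]
opening: 0.0343
finger_force: 30.0
```

{"op": "arm_command", "data": {
  "increments": [
    [[-0.05, 0.25, 0], [0, 0, 0]],
    [[-0.1, 0.5, 0], [0, 0, 0]],
    [[-0.15, 0.75, 0], [0, 0, 0]],
    [[-0.2, 1, 0], [0, 0, 0]]
  ]
}}

```text
time_s: 9.6
tcp_pos: [0.5099, 0.0622, 0.2838]
ee_rot: [-3.127, -0.302, 0.005]
wrist_force: [0.0, 0.5, -0.1]
opening: 0.0342
finger_force: 30.0
```

{"op": "arm_command", "data": {
  "increments": [
    [[-0.05, 0.25, 0], [0, 0, 0]],
    [[-0.1, 0.5, 0], [0, 0, 0]],
    [[-0.15, 0.75, 0], [0, 0, 0]],
    [[-0.2, 1, 0], [0, 0, 0]]
  ]
}}

```text
time_s: 10.0
tcp_pos: [0.4797, 0.2117, 0.2838]
ee_rot: [3.126, 0.302, -0.005]
wrist_force: [0.6, 0.4, -1.4]
opening: 0.0345
finger_force: 30.0
```

{"op": "arm_command", "data": {
  "increments": [
    [[-0.01, 0.15, 0], [0, 0, 0]],
    [[-0.02, 0.28, 0], [0, 0, 0]],
    [[-0.02, 0.28, 0], [0, 0, 0]],
    [[-0.02, 0.28, 0], [0, 0, 0]],
    [[-0.02, 0.28, 0], [0, 0, 0]]
  ]
}}

```text
time_s: 10.5
tcp_pos: [0.4789, 0.25, 0.2846]
ee_rot: [3.126, 0.298, -0.002]
wrist_force: [-0.7, -0.0, -0.7]
opening: 0.0343
finger_force: 30.0
```

```bash
python3 -c "
from h import *
s=sense();print(s['tcp_pos'],s['ee_rot'],s['opening'],s['wrist_force'])
im=get_image('side');print(pink(im)); im=get_image('top');print(pink(im)[:5])"
```

```text
[0.47886501 0.25001531 0.28464849] [ 3.12562536e+00  2.97669495e-01 -1.95721112e-03] 0.034253657363524086 [-0.70369824 -0.04082096 -0.70588584]
[([185, 85, 3, 8, 16], [185.8, 88.4])]
[([477, 150, 35, 44, 909], [497.0, 172.5])]
```

{"op": "arm_command", "data": {
  "increments": [
    [[0, 0, -0.12], [0, 0, 0]],
    [[0, 0, -0.24], [0, 0, 0]],
    [[0, 0, -0.36], [0, 0, 0]],
    [[0, 0, -0.42], [0, 0, 0]],
    [[0, 0, -0.42], [0, 0, 0]],
    [[0, 0, -0.42], [0, 0, 0]],
    [[0, 0, -0.42], [0, 0, 0]]
  ]
}}

```text
time_s: 11.3
tcp_pos: [0.4798, 0.2521, 0.2231]
ee_rot: [-3.126, -0.3, -0.003]
wrist_force: [-0.7, 0.3, -1.3]
opening: 0.0345
finger_force: 30.0
```

```bash
python3 -c "
from h import *
s=sense();print(s['tcp_pos'])
im=get_image('side');cv2.imwrite('pics/side_raw4.png',im);print(pink(im))
a=crop(im,165,75,66,75,8);b=crop(get_image('top'),120,195,54,60,5)
o=np.zeros((600,800,3),np.uint8);o[:,:528]=a;o[:300,530:800]=b;cv2.imwrite('pics/p4.png',o)"
```

```text
[0.479761   0.25207311 0.22312876]
[]
```

View pics/p4.png

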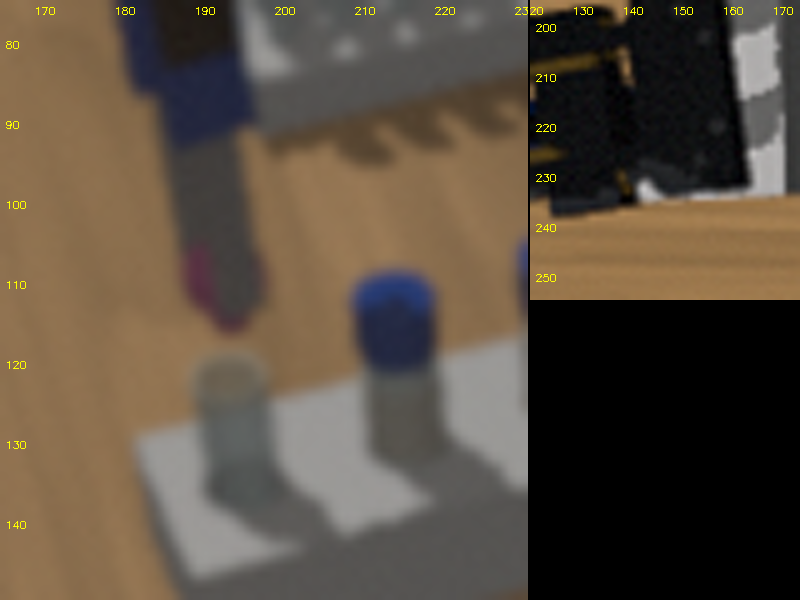

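The side view shows the stopper gripped above the open tube. The head edges are at about x=188–198 and y=105–113, the plug foot is near (193.6,116), and the tube mouth centre is near (193.4,121.6). I'll compare these against a model.

```bash
python3 -c "
from h import *
np.set_printoptions(precision=1,suppress=True)
C=lambda p:((np.array(p)-[165,75]+.5)*8-.5)
def circ(x,y,z,r):
    a=np.linspace(0,6.283,72);q=np.array([C(proj('side',(x+r*np.cos(t),y+r*np.sin(t),z))) for t in a]);return q.min(0),q.max(0),q.mean(0)
x,y=.4813,.2513
for n,z,r in(('mouth',.09,.0125),('rackhole',.045,.0125)): print(n,*circ(x,y,z,r))
for f in (.113,):
  print('head top',*circ(x,y,f+.024,.012));print('head bot',*circ(x,y,f+.012,.012));print('foot',*circ(x,y,f,.0055))
for d in((.005,0),(0,.005)): print(d,circ(x+d[0],y+d[1],.113,.0055)[2])
print(C(proj('side',(x,y,.19)))-C(proj('side',(x,y,.125))))
"
```

```text
mouth [194.9 350. ] [276.3 403.2] [236.2 376.3]
rackhole [213.4 458.8] [291.9 511.9] [253.2 485.1]
head top [175.9 228.8] [257.  279.8] [217.  254.1]
head bot [181.3 260.9] [261.6 311.9] [222.  286.2]
foot [208.2 306. ] [244.7 329.4] [226.7 317.7]
(0.005, 0) [242.9 314.3]
(0, 0.005) [223.1 307.6]
[ -28.5 -181.9]
```

{"op": "arm_command", "data": {
  "increments": [
    [[-0.013, 0.011, 0], [0, 0, 0]],
    [[-0.013, 0.011, -0.03], [0, 0, 0]],
    [[-0.013, 0.011, -0.06], [0, 0, 0]],
    [[-0.013, 0.011, -0.08], [0, 0, 0]],
    [[-0.013, 0.011, -0.08], [0, 0, 0]],
    [[-0.013, 0.011, -0.08], [0, 0, 0]],
    [[-0.013, 0.011, -0.08], [0, 0, 0]]
  ]
}}

```text
time_s: 12.1
tcp_pos: [0.4773, 0.2536, 0.2103]
ee_rot: [-3.127, -0.301, -0.0]
wrist_force: [0.4, -0.1, -1.5]
opening: 0.0344
finger_force: 30.0
```

```bash
python3 -c "
from h import *
s=sense();print(s['tcp_pos'],s['opening'],s['wrist_force'])
im=get_image('side')
cv2.imwrite('pics/p5.png',crop(im,175,90,45,50,12,5))"
```

```text
[0.47729069 0.25357634 0.21028613] 0.03441931807362952 [ 0.43867905 -0.08635622 -1.46341039]
```

View pics/p5.png

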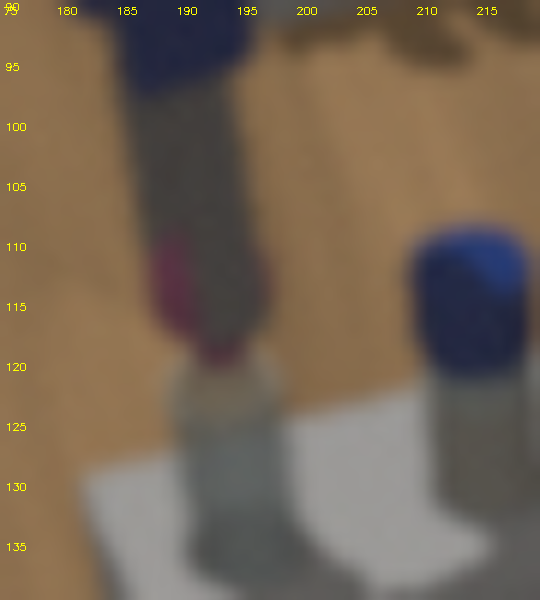

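The side view shows the plug foot at about (193.4,120) and the mouth centre at about (193.8,122). Both lie on the vertical the model predicts, within about 1–2 mm. The stopper is upright and about 1 cm above the rim, so I'm handing the job in.

```bash
python3 -c "
from workcell import *
print(sign_off())"
```

```text
the job is handed in; nothing more can be done
None
```

The job is handed in: the tongs are still holding the pink stopper upright, plug down, about 1 cm above the open tube's mouth and centred to about 2 mm by the side camera, with no contact showing in the wrist-force readings (12 s of the 54 s used).

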